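# Stand up the angle brackets and wind the stage to its mark

### The arm

A 6-joint arm with a two-finger parallel gripper is mounted at the origin on the work surface. World frame = base frame: x ahead of the robot, y to its left, z up, the work surface at z = 0. Lengths are in m, angles in rad, forces in N, time in s.
With the tool pointing down it reaches from about 0.35 to 0.975 m from the base axis. Payload 4.9 kg.
Tool frame: the origin (TCP) lies on the centre line of the jaws, within the pads' length; the fingertips stand 25 mm ahead of it and the grasp point (between the pads) lies 6 mm ahead of it; z points along the fingers, y is the line along which they close (so a half turn about z gives the same grasp; the last joint's range is limited). The gripper opens to 85 mm and grips with 20 to 120 N. Pads are 22 mm wide; open, the fingers measure 114 mm over their backs; the gripper's body (76 mm by 85 mm) begins 54 mm behind the grasp point. The pads swing forward as they close: fully open they stand 13 mm farther back than shut.
Start: joints at [-1.351, 0.053, 1.613, -0, 1.476, -0.119], TCP at [0.208, -0.589, 0.256] pointing down, gripper open.
Joint ranges: [-3.01, 3.01], [-1.01, 2.22], [0.06, 2.58], [-1.02, 4.17], [0.09, 2.62], [-3.14, 3.14]. Speed limits (rad/s): [2.57, 2.57, 3.14, 3.14, 3.14, 3.14].

### API

Orientations are given as a unit quaternion [w, x, y, z].
In Python, from plant import state, grab_frame, get_calibration, job gives the robot as it stands. The module is installed in compiled form; this text tells all that it offers.
- The arm moves only by the tool move_arm, never from a script. Its argument "targets" is a list that holds one entry, the list of rows, each a list of 5 numbers: the opening in per cent of the stroke, from 0 (shut) to 100 (fully open), then the shift along the tool's x, y, z as a fraction of full scale, then the turn about the tool's z as a fraction of full scale. A call has 1 to 5 rows; each row shifts and turns the commanded pose from where the row before left it, along the tool's axes as they then stand; what a row does not reach is not made up. Full scale, the value 1, is 0.6 m for a shift and 6 degrees for a turn. A row lasts 1/12 s, in which the tool goes at most 41.7 mm and 7.16 degrees, less where a joint would pass 70% of its speed; a pose out of reach is approached as far as the arm can. A call with a number of a shift or a turn outside -1 to 1 is refused whole. A call with a gripper value outside its range is refused whole. The fingers move at their own pace and stop on an object; the grip force is fixed at half the most. Time passes only in rows, so rows that do not move let the fingers close. It gives the time, the measured TCP pose, the force, the opening and the grip force at its end, in the units of the state.
- state(): the state, without advancing time (a new reading comes with each control period).
- grab_frame(name): name is "scene" or "top" or "wrist"; returns the picture (480x640x3 uint8, red, green, blue); there is no depth.
- get_calibration(name): a dict with "vertical_fov" (degrees; the focal length in pixels is half the picture's height over the tangent of half this angle, whatever the lens; pixels are square), "cx", "cy" (the principal point, pixels), "R" (3x3) and "t" (3): a world point X has camera coordinates R X + t. Camera axes: x right, y down, z forward; pixel columns grow to the right and rows downward; lengths in m; the calibration is good to about 2 mm. A picture is of the moment at which its call begins: read the wrist's pose just before it. get_calibration takes no time and is no camera call; for the wrist camera it gives the pose at the moment of the call.
- job.job_done(): hands the job in; it is judged then, once.
The state is a dict: "time": time; "joint_pos": joint angles; "joint_vel": joint speeds; "joint_efforts": joint torques, N m; "tool_pos": TCP position; "tool_rot": TCP orientation; "contact_force": force on the tool from outside, world axes, zero at the start; "ft_torque": the same for the moment, N m; "gripper_width": opening from 0.0 (shut) to 1.0 (fully open); "grasp_force": force on a finger pad.
Only numpy, scipy, OpenCV 4.12 (cv2) and the standard library are available. Lean on these libraries where they do the work, as an engineer would, in place of code of your own. Each camera call takes 0.05 s, during which the arm holds its last target. There are 200 camera calls.

### The job

Tip every angle bracket over its corner, from its long leg onto its short leg, with the corner kept down on the surface and not turned over in the air; stand them side by side on the slide stage's plate, still at its loading end, each square to the plate with its short foot pointing across to the pointer side and nothing overhanging the plate. Then turn the knob until the plate's pointer lines up with the white line on the index clip, leaving the brackets standing. Do not shift the clip or disturb the other things on the bench.

Things in the scene. Friction and masses are not known exactly. Their poses are not given: they have to be found in the camera images.
- bracket1: aluminium angle bracket, 2 or 3 alike (None if absent): L of two legs 50 wide, 10 thick, 120 and 80 long outside; 0.27 to 0.45 kg. Origin: middle of the outer corner edge. x along the outside of the long leg, z of the short leg, both away from the corner. Starts lying on the long leg: z up, x about to world +y (yaw 0.98 to 1.62). Tipped about its corner: x up, z level
- gusset1 (a point): grip point on bracket1's gusset, at x 42, y 0, z 42; axes as the bracket's. The gusset is a web 12 thick (y), midway across the width, filling the inside of the L out to x 62 on the long leg, z 58 on the short, free edge cut at x + z = 96. Pinch it across y with the fingers pointing along the diagonal to the corner
- bracket2: aluminium angle bracket, 2 or 3 alike (None if absent): L of two legs 50 wide, 10 thick, 120 and 80 long outside; 0.27 to 0.45 kg. Origin: middle of the outer corner edge. x along the outside of the long leg, z of the short leg, both away from the corner. Starts lying on the long leg: z up, x about to world +y (yaw 0.98 to 1.62). Tipped about its corner: x up, z level
- gusset2 (a point): grip point on bracket2's gusset, at x 42, y 0, z 42; axes as the bracket's. The gusset is a web 12 thick (y), midway across the width, filling the inside of the L out to x 62 on the long leg, z 58 on the short, free edge cut at x + z = 96. Pinch it across y with the fingers pointing along the diagonal to the corner
- bracket3: aluminium angle bracket, 2 or 3 alike (None if absent): L of two legs 50 wide, 10 thick, 120 and 80 long outside; 0.27 to 0.45 kg. Origin: middle of the outer corner edge. x along the outside of the long leg, z of the short leg, both away from the corner. Starts lying on the long leg: z up, x about to world +y (yaw 0.98 to 1.62). Tipped about its corner: x up, z level
- gusset3 (a point): grip point on bracket3's gusset, at x 42, y 0, z 42; axes as the bracket's. The gusset is a web 12 thick (y), midway across the width, filling the inside of the L out to x 62 on the long leg, z 58 on the short, free edge cut at x + z = 96. Pinch it across y with the fingers pointing along the diagonal to the corner
- stage: slide stage fixed to the bench (place and turn vary): base 440 (x) by 150 (y, from -55 to +95) by 12 high, origin on the bench at mid-length; x = travel, away from the robot, z up. On its right (-y) side a scale strip and, near the robot, a grey gear housing 64 x 64 x 32 high, centred at x -90, y -135, with the knob on top
- plate_centre (a point): centre of the top of the carriage, the flat steel plate 330 (x) by 180 (y), 22.5 above the bench; stage axes. Moves along +x 14 mm per radian of the knob, at most 64; friction holds it when left
- pointer_tip (a point): tip of the thin dark pointer, a 4 wide needle on the carriage's right (-y) edge, over the scale strip; moves with the carriage; stage axes
- mark (a point): white line on the small dark index clip (12 x 16 x 14) on the scale strip, at the pointer's height; stage axes; starts 26 to 58 mm ahead (+x) of the pointer. The clip stays put: do not move it
- knob (a joint): turn of the knob, rad, 0 at the start (loading end), grows clockwise seen from above, stops at 4.6; friction about 0.1 N m, stays where left
- knob_grip (a point): on the knob's vertical axis, 67 above the bench, 10 below the top of its grip, a black bar 50 long, 14 thick, 34 high, over a disc of radius 23 whose top is 43 above the bench. The bar lies along the point's x (stage x at joint 0) and turns with the knob
- screwdriver: loose blue-handled screwdriver, 180 long, lying; origin its middle underside; leave alone
- spanner: loose steel spanner, 150 long, lying; leave alone
- lens_tube: loose black lens tube, standing, 40 across, 50 high; leave alone
- solvent_bottle: loose white bottle, 56 across, 120 high; leave alone
- carton: loose cardboard box 80 x 80 x 60; leave alone
- marker_pen: loose black pen, 120 long, lying; leave alone
- gauge_block: loose steel block 70 x 30 x 20; leave alone
Mind the look-alikes: they are no part of the job. What is shaped like the bracket2 but black or pink is not meant.

How it is judged:
On the way, in this order (a step that is already met when the one before it is completed fails the run):
1. every bracket stands on its short leg on the plate, foot towards the pointer side, the plate still at its loading end (knob under 0.4 rad) (angle between each of bracket1, bracket2, bracket3's own x axis and vertical below 0.1 rad and z of bracket1 in the frame of plate_centre between -0.004 and 0.005 m and y of bracket1 in the frame of plate_centre between -0.015 and 0.092 m and x of bracket1 in the frame of plate_centre between -0.145 and 0.145 m and angle between the z axis of each of bracket1, bracket2, bracket3 and the y axis of plate_centre, either way round below 0.26 rad and z of mark in the frame of bracket1 above 0.05 m and z of bracket2 in the frame of plate_centre between -0.004 and 0.005 m and y of bracket2 in the frame of plate_centre between -0.015 and 0.092 m and x of bracket2 in the frame of plate_centre between -0.145 and 0.145 m and z of mark in the frame of bracket2 above 0.05 m and z of bracket3 in the frame of plate_centre between -0.004 and 0.005 m and y of bracket3 in the frame of plate_centre between -0.015 and 0.092 m and x of bracket3 in the frame of plate_centre between -0.145 and 0.145 m and z of mark in the frame of bracket3 above 0.05 m and value of joint knob below 0.4 rad), for 0.2 s.
2. the pointer is within 2 mm of the mark with every bracket standing on the plate (angle between each of bracket1, bracket2, bracket3's own x axis and vertical below 0.1 rad and z of bracket1 in the frame of plate_centre between -0.004 and 0.005 m and y of bracket1 in the frame of plate_centre between -0.015 and 0.092 m and x of bracket1 in the frame of plate_centre between -0.145 and 0.145 m and angle between the z axis of each of bracket1, bracket2, bracket3 and the y axis of plate_centre, either way round below 0.26 rad and z of mark in the frame of bracket1 above 0.05 m and z of bracket2 in the frame of plate_centre between -0.004 and 0.005 m and y of bracket2 in the frame of plate_centre between -0.015 and 0.092 m and x of bracket2 in the frame of plate_centre between -0.145 and 0.145 m and z of mark in the frame of bracket2 above 0.05 m and z of bracket3 in the frame of plate_centre between -0.004 and 0.005 m and y of bracket3 in the frame of plate_centre between -0.015 and 0.092 m and x of bracket3 in the frame of plate_centre between -0.145 and 0.145 m and z of mark in the frame of bracket3 above 0.05 m and x of pointer_tip in the frame of mark between -0.002 and 0.002 m), for 0.2 s.
At the end, for the whole second after the job is handed in: Every bracket stands still on its short leg on the plate, long leg upright within 6 degrees, all but 5 mm of the foot on the plate, foot towards the pointer side and square within 15 degrees; pointer within 2 mm of the mark; all at rest (all of step 2 and linear speed of each of bracket1, bracket2, bracket3 below 0.02 m/s and velocity of joint knob between -0.05 and 0.05 rad/s); the robot touches nothing.
It fails at once if a bracket is turned in the air: gripped, tilted between 25 and 65 degrees, with its corner over 40 mm above the bench ((contact force between the fingers and bracket1 above 1 N and height (world z) of bracket1 above 0.04 m and angle between bracket1's own x axis and vertical between 0.436 and 1.134 rad) or (contact force between the fingers and bracket2 above 1 N and height (world z) of bracket2 above 0.04 m and angle between bracket2's own x axis and vertical between 0.436 and 1.134 rad) or (contact force between the fingers and bracket3 above 1 N and height (world z) of bracket3 above 0.04 m and angle between bracket3's own x axis and vertical between 0.436 and 1.134 rad)).
It fails at once if the index clip is shifted more than 3 mm (distance of mark from where it was at the start of the episode above 0.003 m).
It fails at once if another loose thing on the bench is moved more than 50 mm (distance of any of screwdriver, spanner, lens_tube, solvent_bottle, carton, marker_pen, gauge_block from where it was at the start of the episode above 0.05 m).
Of bracket1, bracket2, bracket3 only 2 to 3 are there at a start; the rules pass over those that are not, and their reading is None.
At some moment in a run one of bracket1, bracket2, bracket3 may be knocked a few centimetres aside while the robot is not near it.
It also fails if it takes over 210 s, if anything falls off the work surface, if the arm or the gripper's body presses on something with over 40 N, if the wrist force passes 120 N, or if a joint passes its speed limit or range.

## Working session

There is one attempt and no reset: what is moved stays moved. The work goes in short steps, Python scripts to look and compute and a tool call to move; the robot and the scene stay as the last step left them, time stands still between calls to the robot, and variables do not carry over. Pictures are saved under pics/ and viewed, at most 14 in all, crops included, and the job is handed in when it is done.

Besides the shell and the picture viewer there is one more tool, called after "Emit:" as name([rows], argument=value, ...), one row to a line, values as JSON. move_arm: Moves the arm, as the interface text tells. Shift numbers are shares of 0.6 m and turn numbers shares of 6 degrees, none past 1 either way. Its arguments: {"type":"object","properties":{"targets":{"type":"array"}},"required":["targets"]}

```bash
mkdir -p pics
cat > h.py <<'E'
import numpy as np, cv2
from plant import state, grab_frame, get_calibration, job
def cal(n):
    c=get_calibration(n); f=240/np.tan(np.radians(c["vertical_fov"])/2)
    return f,c["cx"],c["cy"],np.array(c["R"]),np.array(c["t"])
def snap(n,fn):
    im=grab_frame(n); cv2.imwrite("pics/"+fn,im[:,:,::-1]); return im
def ray(c,u,v,z):
    f,cx,cy,R,t=c; d=R.T@np.array([(u-cx)/f,(v-cy)/f,1]); o=-R.T@t
    return o+d*(z-o[2])/d[2]
def proj(c,X):
    f,cx,cy,R,t=c; p=R@np.array(X)+t; return f*p[0]/p[2]+cx, f*p[1]/p[2]+cy
E
python3 - <<'E'
from h import *
for n in("scene","top"):
    snap(n,n+"0.png"); c=cal(n); print(n,c[0],-c[3].T@c[4],c[3])
s=state(); print(s["time"],s["tool_rot"],s["contact_force"])
E
```

```text
scene 563.2733865081449 [1.0805346  0.54342198 1.10505233] [[-0.68556006  0.72785169 -0.01546973]
 [ 0.59994562  0.5527938  -0.57834615]
 [-0.41239865 -0.40577201 -0.81564479]]
top 609.0632227437702 [0.28116961 0.01840655 1.44467242] [[ 2.71611479e-02 -9.99612337e-01  6.11945642e-03]
 [-9.75685265e-01 -2.78418996e-02 -2.17400765e-01]
 [ 2.17486864e-01 -6.58091308e-05 -9.76063246e-01]]
0.1 [-9.10308971e-04  9.85686677e-01  1.68585119e-01 -5.72273339e-05] [-0.05508141  0.42574219 -0.56329673]
```

View pics/scene0.png

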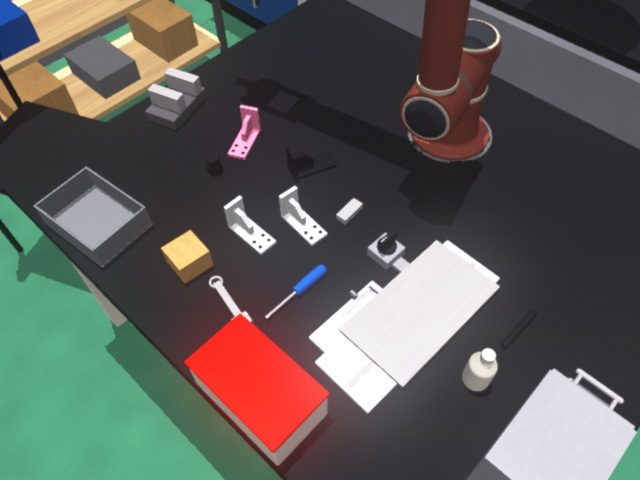

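View pics/top0.png

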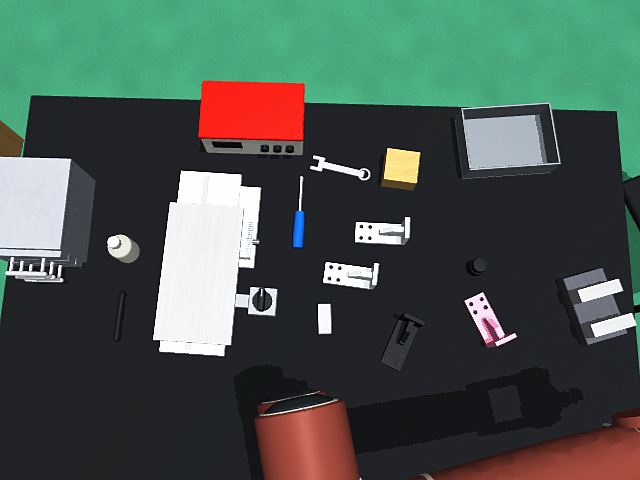

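Run:
```python
from h import *
im=cv2.imread("pics/top0.png")
cv2.imwrite("pics/c1.png",np.hstack([cv2.resize(im[205:305,315:425],None,fx=4.5,fy=4.5,interpolation=cv2.INTER_CUBIC)[:450,:400*1+95], ])) 
cv2.imwrite("pics/c2.png",cv2.resize(im[160:365,145:345],None,fx=2.9,fy=2.9,interpolation=cv2.INTER_CUBIC))
```

```text
(no output)
```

View pics/c1.png

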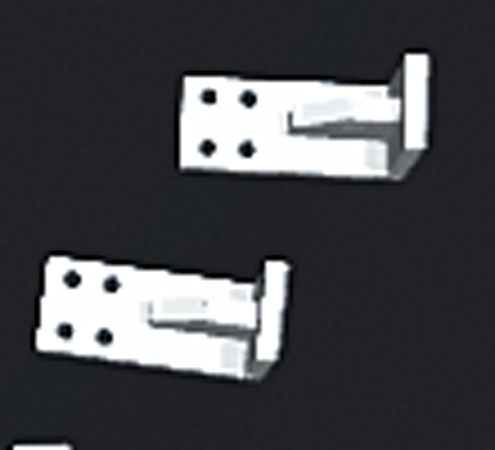

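View pics/c2.png

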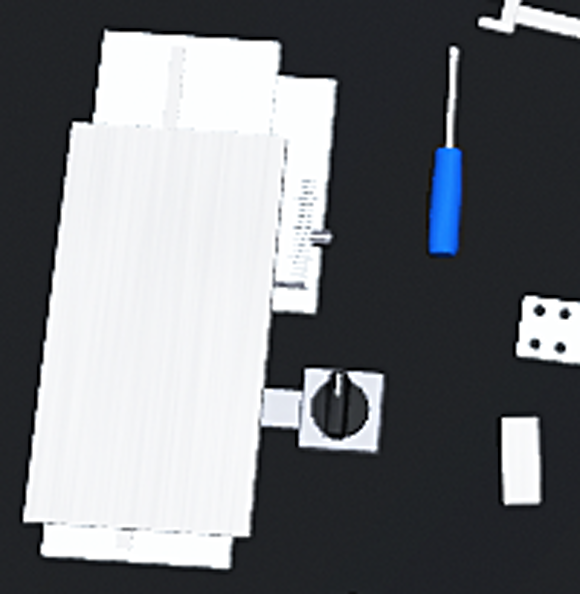

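Run:
```python
from h import *
c=cal("top")
def P(l,s,o,z): return np.array([ray(c,a/s+o[0]-.5*(1-1/s),b/s+o[1]-.5*(1-1/s),z)[:2] for a,b in l])
pr=lambda n,p:print(n,(p*1000).round().tolist())
for n,end,top in(("A",[(183,77),(180,168)],[(405,53),(429,53),(427,148),(405,148)]),("B",[(48,257),(38,350)],[(267,260),(290,262),(280,360),(258,360)])):
    e=P(end,4.5,(315,205),.01); t=P(top,4.5,(315,205),.08); pr(n+" end",e); pr(n+" top",t)
    m=e.mean(0); q=(t[1]+t[2])/2; print(" corner",q.round(4),"yaw",np.arctan2(*(m-q)[::-1]),np.linalg.norm(m-q),"w",np.linalg.norm(e[0]-e[1]),np.linalg.norm(t[1]-t[2]))
pl=P([(75,123),(287,138),(250,536),(24,521)],2.9,(145,160),.0225); pr("plate",pl); print(pl.mean(0),np.linalg.norm(np.diff(pl,axis=0),axis=1))
d=pl[1]-pl[2];print("stage yaw",np.arctan2(d[1],d[0]),np.arctan2(*(pl[0]-pl[3])[::-1]))
pr("knob",P([(338,408)],2.9,(145,160),.075)); pr("ptr,clip",P([(292,285),(320,238)],2.9,(145,160),.02))
```

```text
A end [[641.0, -84.0], [590.0, -83.0]]
A top [[639.0, -193.0], [640.0, -206.0], [589.0, -204.0], [589.0, -193.0]]
 corner [ 0.6144 -0.2048] yaw 1.5615072001956445 0.12120966519960104 w 0.050253682547026515 0.05013163189508887
B end [[540.0, -14.0], [490.0, -9.0]]
B top [[529.0, -123.0], [528.0, -134.0], [478.0, -130.0], [478.0, -119.0]]
 corner [ 0.5033 -0.132 ] yaw 1.4732261348110625 0.12105098939345747 w 0.05011096809379121 0.05027719242886637
plate [[674.0, 364.0], [666.0, 187.0], [339.0, 199.0], [345.0, 379.0]]
[0.50582819 0.28245316] [0.17750267 0.32756053 0.17997653]
stage yaw -0.03782813061927896 -0.04536525638959845
knob [[436.0, 130.0]]
ptr,clip [[542.0, 177.0], [582.0, 156.0]]
```

```bash
cat >> h.py <<'E'
def yy(s):
    w,x,y,z=s["tool_rot"]; return np.arctan2(1-2*(x*x+z*z), 2*(x*y-w*z))
def go(x,y,z,a,pr=True):
    "turn (deg, first) so that tool y lies along world angle a (mod pi), then shift fractions in the turned tool axes"
    s=state(); p=np.array(s["tool_pos"]); t0=yy(s); d=(a-t0+np.pi/2)%np.pi-np.pi/2
    ty=t0+d; Y=np.array([np.cos(ty),np.sin(ty),0]); Z=np.array([0,0,-1]); X=np.cross(Y,Z); e=np.array([x,y,z])-p
    print("t%.2f"%s["time"],"pos",p.round(4),"turn(deg tool z) %.2f = %.3f units"%(-np.degrees(d),-np.degrees(d)/6),"shift mm",(np.array([X@e,Y@e,Z@e])*1000).round(1),"units",(np.array([X@e,Y@e,Z@e])/.6).round(4),"F",np.round(s["contact_force"],1),"w%.3f g%.1f"%(s["gripper_width"],s["grasp_force"]),"j5,j6",np.round(s["joint_pos"][4:],2))
E
python3 -c "
from h import *
go(.5038,-.127,.256,1.473+np.pi/2)"
```

```text
t0.10 pos [ 0.2076 -0.589   0.2552] turn(deg tool z) -64.99 = -10.831 units shift mm [488.7 249.7  -0.8] units [ 0.8145  0.4161 -0.0013] F [-0.1  0.4 -0.6] w1.001 g0.0 j5,j6 [ 1.48 -0.12]
```

Emit:
move_arm([
  [[100,0,0,0,-1],[100,0,0,0,-1],[100,0,0,0,-1],[100,0,0,0,-1],[100,0,0,0,-1]],
])

```text
time: 0.52
tool_pos: [0.2076, -0.5891, 0.2556]
tool_rot: [-0.001, 0.907, 0.42, 0.0]
contact_force: [-0.9, -0.4, -0.9]
gripper_width: 0.997
grasp_force: 0.0
```

Emit:
move_arm([
  [[100,0,0,0,-1],[100,0,0,0,-1],[100,0,0,0,-1],[100,0,0,0,-1],[100,0,0,0,-1]],
])

```text
time: 0.93
tool_pos: [0.2077, -0.5891, 0.2556]
tool_rot: [-0.001, 0.768, 0.641, 0.0]
contact_force: [-0.1, -0.1, -0.2]
gripper_width: 1.003
grasp_force: 0.0
```

Emit:
move_arm([
  [[100,0,0,0,-0.83],[100,0.054,0.028,0,0],[100,0.054,0.028,0,0],[100,0.054,0.028,0,0],[100,0.054,0.028,0,0]],
])

```text
time: 1.35
tool_pos: [0.2876, -0.4655, 0.2556]
tool_rot: [-0.001, 0.741, 0.671, 0.0]
contact_force: [1.4, 0.6, -0.6]
gripper_width: 1.003
grasp_force: 0.0
```

Emit:
move_arm([
  [[100,0.054,0.028,0,0],[100,0.054,0.028,0,0],[100,0.054,0.028,0,0],[100,0.054,0.028,0,0],[100,0.054,0.028,0,0]],
])

```text
time: 1.77
tool_pos: [0.3871, -0.3122, 0.2559]
tool_rot: [-0.0, 0.741, 0.672, 0.0]
contact_force: [0.3, -0.4, 0.1]
gripper_width: 0.997
grasp_force: 0.0
```

Emit:
move_arm([
  [[100,0.054,0.028,0,0],[100,0.054,0.028,0,0],[100,0.054,0.028,0,0],[100,0.054,0.028,0,0],[100,0.054,0.028,0,0]],
])

```text
time: 2.18
tool_pos: [0.4865, -0.1592, 0.2559]
tool_rot: [-0.0, 0.741, 0.672, -0.0]
contact_force: [0.4, -0.6, 0.2]
gripper_width: 1.0
grasp_force: 0.0
```

```bash
python3 -c "
from h import *
snap('wrist','w1.png'); go(.5038,-.127,.087,1.473+np.pi/2)"
```

```text
t2.23 pos [ 0.489  -0.1544  0.2559] turn(deg tool z) 0.29 = 0.048 units shift mm [ 28.7  12.  168.9] units [0.0479 0.0201 0.2815] F [0.2 3.6 0.3] w0.999 g0.0 j5,j6 [ 1.49 -0.36]
```

View pics/w1.png

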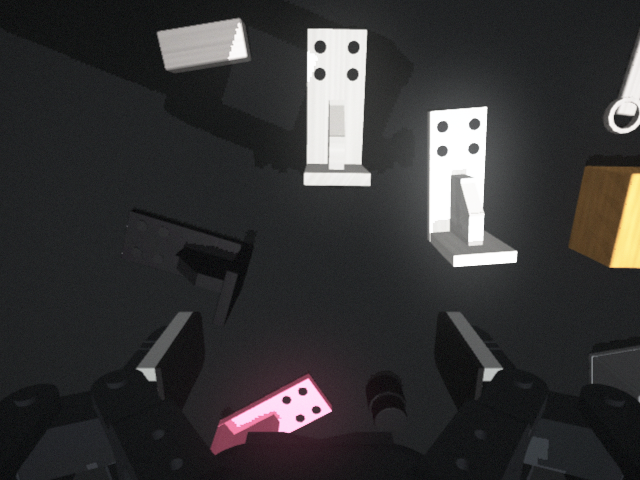

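Emit:
move_arm([
  [[100,0.048,0.02,0,0.05],[100,0,0,0.056,0],[100,0,0,0.056,0],[100,0,0,0.056,0],[100,0,0,0.056,0]],
])

```text
time: 2.65
tool_pos: [0.5007, -0.1331, 0.1203]
tool_rot: [0.0, 0.742, 0.67, 0.0]
contact_force: [0.0, 0.4, 0.9]
gripper_width: 1.001
grasp_force: 0.0
```

Emit:
move_arm([
  [[100,0,0,0.056,0],[57,0,0,0,0],[57,0,0,0,0],[57,0,0,0,0],[57,0,0,0,0]],
])

```text
time: 3.07
tool_pos: [0.5024, -0.1342, 0.091]
tool_rot: [0.002, 0.743, 0.67, 0.001]
contact_force: [-0.7, -1.1, -1.8]
gripper_width: 0.576
grasp_force: 21.6
```

Emit:
move_arm([
  [[57,0,0,0,0],[57,0,0,0,0],[57,0,0,0,0],[57,0,0,0,0],[57,0,0,0,0]],
])

```text
time: 3.48
tool_pos: [0.5024, -0.1343, 0.0905]
tool_rot: [0.002, 0.743, 0.67, 0.001]
contact_force: [-0.9, -1.9, 5.7]
gripper_width: 0.576
grasp_force: 22.3
```

```bash
python3 -c "
from h import *
go(.5038,-.127,.087,1.473+np.pi/2)"
```

```text
t3.48 pos [ 0.5024 -0.1343  0.0905] turn(deg tool z) -0.30 = -0.051 units shift mm [7.4 0.7 3.5] units [0.0124 0.0012 0.0059] F [-0.9 -1.9  5.7] w0.576 g22.3 j5,j6 [ 1.18 -0.3 ]
```

Emit:
move_arm([
  [[57,0,0,0.004,0],[57,0,0,0,0]],
])

```text
time: 3.65
tool_pos: [0.5026, -0.1346, 0.0904]
tool_rot: [0.001, 0.742, 0.67, 0.0]
contact_force: [-7.6, -0.8, 20.3]
gripper_width: 0.573
grasp_force: 23.3
```

Emit:
move_arm([
  [[57,-0.01,0,0,0],[57,-0.01,0,0.001,0],[57,0,0,0,0]],
])

```text
time: 3.9
tool_pos: [0.5015, -0.1466, 0.089]
tool_rot: [0.002, 0.743, 0.67, 0.001]
contact_force: [-3.4, 1.7, 15.8]
gripper_width: 0.573
grasp_force: 22.7
```

```bash
python3 -c "
from h import *
go(.5038,-.127,.087,1.473+np.pi/2); snap('top','t1.png'); s=snap('scene','s1.png'); cv2.imwrite('pics/s1c.png',cv2.resize(s[150:270,200:350,::-1],None,fx=4,fy=4))"
```

```text
t3.90 pos [ 0.5015 -0.1466  0.089 ] turn(deg tool z) -0.33 = -0.055 units shift mm [19.7  0.4  2. ] units [0.0328 0.0006 0.0033] F [-3.4  1.7 15.8] w0.573 g22.7 j5,j6 [ 1.18 -0.32]
```

View pics/s1c.png

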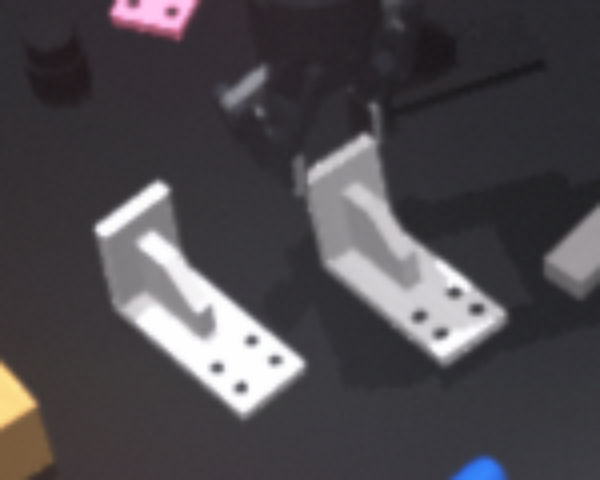

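Emit:
move_arm([
  [[57,-0.01,0,0.002,0],[57,-0.01,0,0.003,0],[57,-0.01,0,0.004,0],[57,-0.01,0,0.004,0],[57,0,0,0,0]],
])

```text
time: 4.42
tool_pos: [0.4988, -0.1711, 0.0799]
tool_rot: [0.002, 0.743, 0.669, 0.001]
contact_force: [0.5, -1.1, 8.0]
gripper_width: 0.576
grasp_force: 20.6
```

```bash
python3 -c "
from h import *
go(.5038,-.127,.087,1.473+np.pi/2); s=snap('scene','s2.png'); t=snap('top','t2.png'); cv2.imwrite('pics/s2c.png',np.hstack([cv2.resize(s[150:270,230:330,::-1],None,fx=4,fy=4),cv2.resize(t[200:320,310:410,::-1],None,fx=4,fy=4)]))"
```

```text
t4.42 pos [ 0.4988 -0.1711  0.0799] turn(deg tool z) -0.35 = -0.059 units shift mm [44.3  0.7 -7.1] units [ 0.0739  0.0011 -0.0119] F [ 0.5 -1.1  8. ] w0.576 g20.6 j5,j6 [ 1.16 -0.37]
```

View pics/s2c.png

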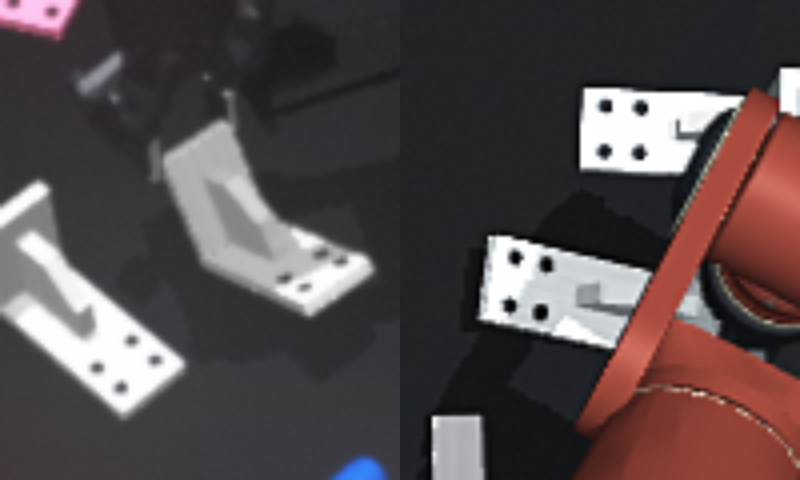

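Emit:
move_arm([
  [[57,-0.009,0,0.005,0],[57,-0.009,0,0.006,0],[57,-0.008,0,0.0065,0],[57,-0.008,0,0.007,0],[57,-0.0065,0,0.008,0]],
])

```text
time: 4.93
tool_pos: [0.4961, -0.1953, 0.0601]
tool_rot: [0.002, 0.743, 0.67, 0.0]
contact_force: [-1.1, -3.2, 5.3]
gripper_width: 0.574
grasp_force: 20.2
```

Emit:
move_arm([
  [[57,-0.0065,0,0.008,0],[57,-0.005,0,0.009,0],[57,-0.005,0,0.009,0],[57,-0.002,0,0.005,0],[57,0,0,0,0]],
])

```text
time: 5.35
tool_pos: [0.4943, -0.206, 0.0402]
tool_rot: [0.002, 0.743, 0.669, 0.0]
contact_force: [-0.3, -4.7, 3.0]
gripper_width: 0.573
grasp_force: 21.8
```

```bash
python3 -c "
from h import *
go(.5038,-.127,.087,1.473+np.pi/2); s=snap('scene','s3.png'); t=snap('top','t3.png'); cv2.imwrite('pics/s3c.png',np.hstack([cv2.resize(s[150:270,230:330,::-1],None,fx=4,fy=4),cv2.resize(t[200:320,310:410,::-1],None,fx=4,fy=4)]))"
```

```text
t5.35 pos [ 0.4943 -0.206   0.0402] turn(deg tool z) -0.35 = -0.058 units shift mm [ 79.5   1.7 -46.8] units [ 0.1326  0.0028 -0.0781] F [-0.3 -4.7  3. ] w0.573 g21.8 j5,j6 [ 1.08 -0.43]
```

View pics/s3c.png

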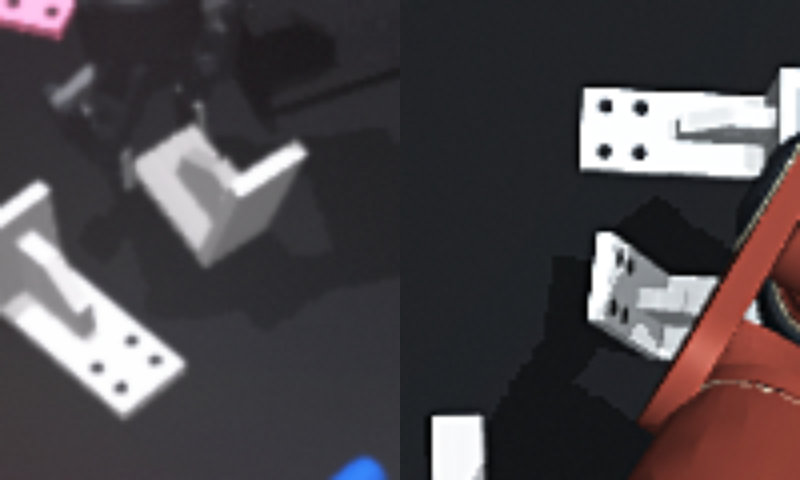

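Emit:
move_arm([
  [[57,-0.003,0,0.009,0],[57,-0.001,0,0.004,0],[65,0,0,0,0],[75,0,0,0,0],[100,0,0,0,0]],
])

```text
time: 5.87
tool_pos: [0.4924, -0.2058, 0.0305]
tool_rot: [-0.002, 0.743, 0.67, -0.0]
contact_force: [-0.5, 0.9, -0.1]
gripper_width: 0.873
grasp_force: 0.0
```

Emit:
move_arm([
  [[100,0,0,0,0],[100,0,0,0,0],[100,0,0,-0.05,0],[100,0,0,-0.06,0],[100,0,0,-0.06,0]],
])

```text
time: 6.28
tool_pos: [0.4923, -0.2061, 0.1335]
tool_rot: [-0.002, 0.743, 0.67, -0.0]
contact_force: [0.5, -0.6, 0.4]
gripper_width: 0.999
grasp_force: 0.0
```

Emit:
move_arm([
  [[100,0,0,-0.06,0],[100,0,0,-0.06,0],[100,0,0,-0.03,0],[100,0,0,0,0]],
])

```text
time: 6.62
tool_pos: [0.4958, -0.2082, 0.2303]
tool_rot: [0.005, 0.743, 0.67, 0.002]
contact_force: [0.1, -1.2, -0.7]
gripper_width: 1.001
grasp_force: 0.0
```

```bash
python3 -c "
from h import *
go(.6144,-.203,.256,1.5615+np.pi/2); s=snap('scene','s4.png'); t=snap('top','t4.png'); cv2.imwrite('pics/s4c.png',np.hstack([cv2.resize(s[150:270,230:330,::-1],None,fx=4,fy=4),cv2.resize(t[200:320,310:410,::-1],None,fx=4,fy=4)]))"
```

```text
t6.62 pos [ 0.4958 -0.2082  0.2303] turn(deg tool z) -5.36 = -0.893 units shift mm [  6.3 118.5 -25.7] units [ 0.0104  0.1976 -0.0428] F [ 0.1 -1.2 -0.7] w1.001 g0.0 j5,j6 [ 1.43 -0.43]
```

View pics/s4c.png

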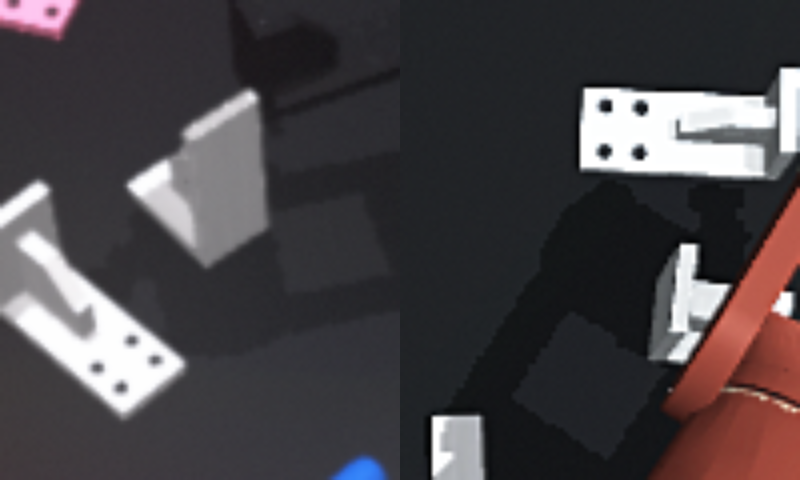

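Emit:
move_arm([
  [[100,0,0,0,-0.9],[100,0.0035,0.066,0,0],[100,0.0035,0.066,0,0],[100,0.0035,0.066,0,0],[100,0,0,0,0]],
])

```text
time: 7.13
tool_pos: [0.6152, -0.2004, 0.2177]
tool_rot: [-0.003, 0.71, 0.705, -0.0]
contact_force: [-1.1, -0.4, -0.5]
gripper_width: 0.998
grasp_force: 0.0
```

```bash
python3 -c "
from h import *
go(.6144,-.203,.0905,1.5615+np.pi/2)"
```

```text
t7.13 pos [ 0.6152 -0.2004  0.2177] turn(deg tool z) 0.14 = 0.024 units shift mm [ -2.6  -0.8 127.2] units [-0.0043 -0.0014  0.2121] F [-1.1 -0.4 -0.5] w0.998 g0.0 j5,j6 [ 1.42 -0.42]
```

Emit:
move_arm([
  [[100,-0.004,-0.001,0.053,0],[100,0,0,0.053,0],[100,0,0,0.053,0],[100,0,0,0.051,0],[100,0,0,0,0]],
])

```text
time: 7.55
tool_pos: [0.605, -0.2011, 0.0867]
tool_rot: [-0.009, 0.71, 0.704, -0.003]
contact_force: [-1.5, 0.3, -1.8]
gripper_width: 0.999
grasp_force: 0.0
```

Emit:
move_arm([
  [[57,0,0,0,0],[57,0,0,0,0],[57,0,0,0,0],[57,0,0,0,0],[57,0,0,0.004,0]],
])

```text
time: 7.97
tool_pos: [0.6136, -0.2051, 0.0999]
tool_rot: [0.003, 0.71, 0.704, 0.001]
contact_force: [-3.8, 1.4, 18.1]
gripper_width: 0.574
grasp_force: 11.8
```

```bash
python3 -c "
from h import *
go(.6144,-.203,.0905,1.5615+np.pi/2)"
```

```text
t7.97 pos [ 0.6136 -0.2051  0.0999] turn(deg tool z) 0.04 = 0.006 units shift mm [2.1 0.8 9.4] units [0.0035 0.0013 0.0156] F [-3.8  1.4 18.1] w0.574 g11.8 j5,j6 [ 1.22 -0.43]
```

Emit:
move_arm([
  [[75,0,0,0,0],[75,0,0,0,0],[75,0,0,0,0],[75,0,0,0,0]],
])

```text
time: 8.3
tool_pos: [0.6115, -0.2041, 0.0954]
tool_rot: [0.0, 0.71, 0.704, 0.0]
contact_force: [0.1, 1.1, -0.1]
gripper_width: 0.751
grasp_force: 0.0
```

```bash
python3 -c "
from h import *
go(.6144,-.203,.0905,1.5615+np.pi/2)"
```

```text
t8.30 pos [ 0.6115 -0.2041  0.0954] turn(deg tool z) 0.03 = 0.004 units shift mm [1.1 2.9 4.9] units [0.0019 0.0048 0.0082] F [ 0.1  1.1 -0.1] w0.751 g0.0 j5,j6 [ 1.21 -0.43]
```

Emit:
move_arm([
  [[75,0.002,0.005,0.008,0],[75,0,0,0,0],[57,0,0,0,0],[57,0,0,0,0],[57,0,0,0,0]],
])

```text
time: 8.72
tool_pos: [0.6142, -0.2027, 0.0899]
tool_rot: [-0.001, 0.71, 0.704, -0.0]
contact_force: [0.4, 0.8, -0.9]
gripper_width: 0.573
grasp_force: 25.3
```

Emit:
move_arm([
  [[57,0,0,0.004,0],[57,0,0,0,0]],
])

```text
time: 8.88
tool_pos: [0.6144, -0.2031, 0.0898]
tool_rot: [-0.0, 0.71, 0.704, -0.001]
contact_force: [-5.1, 2.0, 9.8]
gripper_width: 0.574
grasp_force: 26.2
```

Emit:
move_arm([
  [[57,0,0,0.003,0],[57,-0.01,0,0,0],[57,-0.01,0,0.001,0],[57,0,0,0,0]],
])

```text
time: 9.22
tool_pos: [0.6149, -0.2158, 0.0885]
tool_rot: [0.0, 0.71, 0.704, 0.0]
contact_force: [-6.1, 1.7, 12.5]
gripper_width: 0.577
grasp_force: 27.4
```

Emit:
move_arm([
  [[57,-0.01,0,0.002,0],[57,-0.01,0,0.003,0],[57,-0.01,0,0.004,0],[57,-0.01,0,0.004,0],[57,0,0,0,0]],
])

```text
time: 9.63
tool_pos: [0.6151, -0.2408, 0.0802]
tool_rot: [0.002, 0.711, 0.704, 0.0]
contact_force: [-2.9, 0.1, 7.8]
gripper_width: 0.578
grasp_force: 27.5
```

```bash
python3 -c "
from h import *
go(.6144,-.203,.0905,1.5615+np.pi/2); s=snap('scene','s5.png'); t=snap('top','t5.png'); cv2.imwrite('pics/s5c.png',np.hstack([cv2.resize(s[150:270,200:330,::-1],None,fx=3,fy=3),cv2.resize(t[180:300,330:450,::-1],None,fx=3,fy=3)]))"
```

```text
t9.63 pos [ 0.6151 -0.2408  0.0802] turn(deg tool z) -0.02 = -0.003 units shift mm [ 37.8  -1.1 -10.3] units [ 0.0629 -0.0018 -0.0171] F [-2.9  0.1  7.8] w0.578 g27.5 j5,j6 [ 1.19 -0.48]
```

View pics/s5c.png

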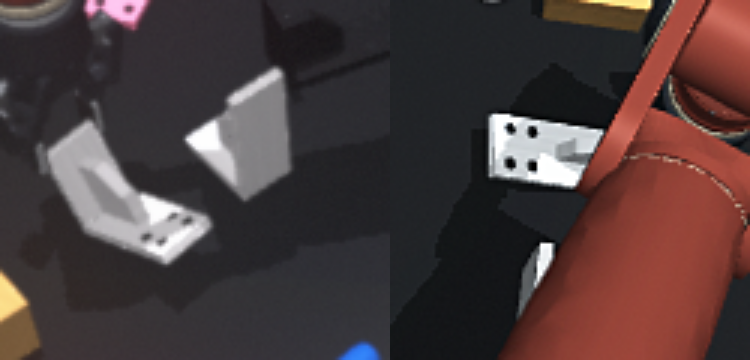

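Emit:
move_arm([
  [[57,-0.009,0,0.005,0],[57,-0.009,0,0.006,0],[57,-0.008,0,0.0065,0],[57,-0.008,0,0.007,0],[57,-0.0065,0,0.008,0]],
])

```text
time: 10.15
tool_pos: [0.6152, -0.2655, 0.061]
tool_rot: [0.003, 0.71, 0.704, -0.0]
contact_force: [-2.0, -3.1, 7.0]
gripper_width: 0.573
grasp_force: 26.2
```

Emit:
move_arm([
  [[57,-0.0065,0,0.008,0],[57,-0.005,0,0.009,0],[57,-0.005,0,0.009,0],[57,-0.005,0,0.012,0],[57,-0.001,0,0.005,0]],
])

```text
time: 10.57
tool_pos: [0.6149, -0.2794, 0.0339]
tool_rot: [0.003, 0.711, 0.704, -0.0]
contact_force: [-0.3, -4.0, 3.1]
gripper_width: 0.577
grasp_force: 26.1
```

Emit:
move_arm([
  [[57,0,0,0,0],[65,0,0,0,0],[75,0,0,0,0],[100,0,0,0,0],[100,0,0,0,0]],
])

```text
time: 10.98
tool_pos: [0.6136, -0.276, 0.0321]
tool_rot: [-0.001, 0.71, 0.704, 0.0]
contact_force: [1.0, -0.6, 0.4]
gripper_width: 0.994
grasp_force: 0.0
```

Emit:
move_arm([
  [[100,0,0,0,0],[100,0,0,-0.05,0],[100,0,0,-0.06,0],[100,0,0,-0.06,0],[100,0,0,-0.06,0]],
])

```text
time: 11.4
tool_pos: [0.6135, -0.2762, 0.1715]
tool_rot: [-0.001, 0.71, 0.704, -0.0]
contact_force: [0.6, -0.8, 0.5]
gripper_width: 1.0
grasp_force: 0.0
```

Emit:
move_arm([
  [[100,-0.06,0,-0.06,0],[100,-0.06,0,-0.03,0],[100,-0.06,0,0,0],[100,-0.06,0,0,0],[100,-0.06,0,0,0]],
])

```text
time: 11.82
tool_pos: [0.6124, -0.4515, 0.219]
tool_rot: [0.001, 0.71, 0.704, 0.0]
contact_force: [-0.0, -0.6, -0.3]
gripper_width: 0.995
grasp_force: 0.0
```

```bash
python3 -c "
from h import *
go(.6144,-.203,.0905,1.5615+np.pi/2); s=snap('scene','s6.png'); t=snap('top','t6.png'); cv2.imwrite('pics/s6c.png',np.hstack([cv2.resize(s[150:270,200:320,::-1],None,fx=3,fy=3),cv2.resize(t[200:310,330:440,::-1],(440,360))]))"
```

```text
t11.82 pos [ 0.6124 -0.4515  0.219 ] turn(deg tool z) 0.06 = 0.010 units shift mm [248.5  -0.3 128.5] units [ 0.4141 -0.0006  0.2141] F [-0.  -0.6 -0.3] w0.995 g0.0 j5,j6 [ 1.46 -0.72]
```

View pics/s6c.png

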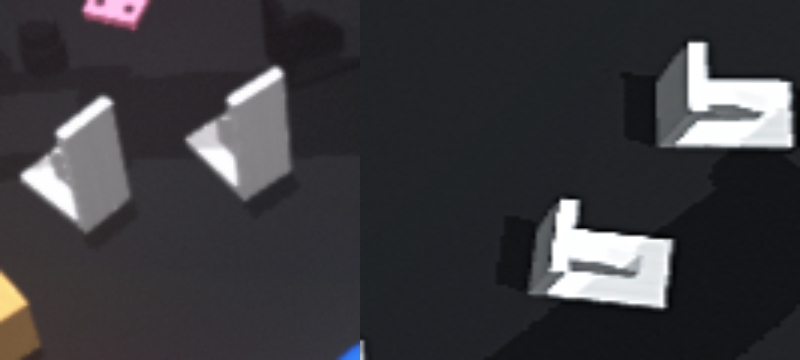

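Run:
```python
from h import *
c=cal("top")
def P(l,z): return np.array([ray(c,(a-360)/4+330-.37,b/3.273+200-.35,z)[:2] for a,b in l])
for n,tip,top in(("A",[(792,82),(794,147)],[(689,43),(687,107)]),("B",[(673,240),(665,307)],[(560,200),(552,268)])):
    e=P(tip,.01); t=P(top,.12); m=e.mean(0); q=t.mean(0)
    print(n,e.round(4).tolist(),t.round(4).tolist(),"corner",q.round(4),"yaw of -z",np.arctan2(*(q-m)[::-1]).round(3),np.linalg.norm(q-m),[np.arctan2(*(x[0]-x[1])[::-1]).round(3) for x in(e,t)],np.linalg.norm(e[0]-e[1]),np.linalg.norm(t[0]-t[1]))
```

```text
A [[0.639, -0.2841], [0.5897, -0.2845]] [[0.6375, -0.2034], [0.5923, -0.2019]] corner [ 0.6149 -0.2027] yaw of -z 1.564 0.08162523135335824 [np.float64(0.007), np.float64(-0.033)] 0.0492463737067224 0.04523251013113675
B [[0.5184, -0.2111], [0.4693, -0.206]] [[0.5258, -0.1312], [0.4794, -0.1269]] corner [ 0.5026 -0.1291] yaw of -z 1.461 0.07994461803698866 [np.float64(-0.103), np.float64(-0.091)] 0.04939847873571605 0.04661452109634639
```

Emit:
move_arm([
  [[100,0.06,0,0,0],[100,0.06,0,0,0],[100,0.06,0,0,0],[100,0.06,0,0,0],[100,0.06,0,0,0]],
])

```text
time: 12.33
tool_pos: [0.6135, -0.2676, 0.2176]
tool_rot: [-0.0, 0.71, 0.704, 0.0]
contact_force: [0.9, 0.5, 0.3]
gripper_width: 1.0
grasp_force: 0.0
```

Emit:
move_arm([
  [[100,0.06,0,0,0],[100,0.03,0,0,0],[100,0,0,0,0]],
])

```text
time: 12.58
tool_pos: [0.6144, -0.2117, 0.2179]
tool_rot: [-0.001, 0.709, 0.706, 0.0]
contact_force: [-0.1, 0.2, -0.3]
gripper_width: 1.003
grasp_force: 0.0
```

```bash
python3 -c "
from h import *
go(.6145,-.208,.11,1.5615+np.pi/2)"
```

```text
t12.58 pos [ 0.6144 -0.2117  0.2179] turn(deg tool z) 0.30 = 0.050 units shift mm [3.700e+00 1.000e-01 1.079e+02] units [6.200e-03 1.000e-04 1.798e-01] F [-0.1  0.2 -0.3] w1.003 g0.0 j5,j6 [ 1.42 -0.44]
```

Emit:
move_arm([
  [[100,0.006,0,0.03,0.05],[100,0,0,0.03,0],[100,0,0,0.03,0],[100,0,0,0.03,0],[100,0,0,0.03,0]],
])

```text
time: 13.0
tool_pos: [0.6143, -0.2134, 0.1271]
tool_rot: [0.0, 0.712, 0.702, -0.0]
contact_force: [-0.4, 0.8, 0.2]
gripper_width: 0.998
grasp_force: 0.0
```

Emit:
move_arm([
  [[100,0,0,0.03,0],[100,0,0,0,0],[70,0,0,0,0],[45,0,0,0,0],[45,0,0,0,0]],
])

```text
time: 13.42
tool_pos: [0.6154, -0.2134, 0.1119]
tool_rot: [0.001, 0.712, 0.702, 0.0]
contact_force: [0.2, 0.0, 0.4]
gripper_width: 0.605
grasp_force: 0.5
```

Emit:
move_arm([
  [[45,0,0,0,0],[45,0,0,0,0],[45,0,0,0,0]],
])

```text
time: 13.67
tool_pos: [0.6153, -0.2131, 0.1122]
tool_rot: [0.001, 0.712, 0.702, 0.0]
contact_force: [-2.2, 0.4, 5.6]
gripper_width: 0.575
grasp_force: 62.9
```

```bash
python3 -c "
from h import *
go(.6145,-.208,.11,1.5615+np.pi/2)"
```

```text
t13.67 pos [ 0.6153 -0.2131  0.1122] turn(deg tool z) -0.27 = -0.046 units shift mm [ 5.1 -0.9  2.2] units [ 0.0085 -0.0014  0.0037] F [-2.2  0.4  5.6] w0.575 g62.9 j5,j6 [ 1.24 -0.43]
```

Emit:
move_arm([
  [[45,0,0,-0.02,0],[45,0,0,-0.04,0],[45,0,0,-0.04,0],[45,0,0,0,0.3]],
])

```text
time: 14.0
tool_pos: [0.617, -0.2136, 0.1763]
tool_rot: [0.004, 0.723, 0.691, 0.002]
contact_force: [2.1, -0.7, -1.0]
gripper_width: 0.574
grasp_force: 63.1
```

```bash
python3 -c "
from h import *
go(.5666,.3048,.17,-.042)"
```

```text
t14.00 pos [ 0.617  -0.2136  0.1763] turn(deg tool z) -0.22 = -0.036 units shift mm [515.8 -72.1   6.3] units [ 0.8597 -0.1202  0.0104] F [ 2.1 -0.7 -1. ] w0.574 g63.1 j5,j6 [ 1.34 -0.4 ]
```

Emit:
move_arm([
  [[45,0.02,-0.003,0,0],[45,0.045,-0.006,0,0],[45,0.045,-0.006,0,0],[45,0.045,-0.006,0,0],[45,0.045,-0.006,0,0]],
])

```text
time: 14.42
tool_pos: [0.6023, -0.0899, 0.1685]
tool_rot: [-0.001, 0.723, 0.691, -0.0]
contact_force: [0.9, -0.1, -3.2]
gripper_width: 0.573
grasp_force: 63.0
```

Emit:
move_arm([
  [[45,0.045,-0.006,0,0],[45,0.045,-0.006,0,0],[45,0.045,-0.006,0,0],[45,0.045,-0.006,0,0],[45,0.045,-0.006,0,0]],
])

```text
time: 14.83
tool_pos: [0.5903, 0.0458, 0.1686]
tool_rot: [-0.001, 0.723, 0.691, -0.001]
contact_force: [0.8, -0.2, -2.2]
gripper_width: 0.575
grasp_force: 63.0
```

Emit:
move_arm([
  [[45,0.045,-0.006,0,0],[45,0.045,-0.006,0,0],[45,0.045,-0.006,0,0],[45,0.045,-0.006,0,0],[45,0.045,-0.006,0,0]],
])

```text
time: 15.25
tool_pos: [0.5783, 0.1812, 0.1686]
tool_rot: [-0.001, 0.723, 0.691, -0.001]
contact_force: [-0.5, -0.5, -3.3]
gripper_width: 0.578
grasp_force: 63.0
```

Emit:
move_arm([
  [[45,0.045,-0.006,0,0],[45,0.045,-0.006,0,0],[45,0.045,-0.006,0,0],[45,0.02,-0.003,0,0],[45,0,0,0,0]],
])

```text
time: 15.67
tool_pos: [0.5699, 0.2755, 0.1688]
tool_rot: [-0.001, 0.722, 0.692, -0.001]
contact_force: [-0.1, -1.4, -2.7]
gripper_width: 0.571
grasp_force: 63.0
```

```bash
python3 -c "
from h import *
go(.5666,.3048,.135,-.042)"
```

```text
t15.67 pos [0.5699 0.2755 0.1688] turn(deg tool z) 0.03 = 0.004 units shift mm [29.1 -4.5 33.8] units [ 0.0485 -0.0076  0.0564] F [-0.1 -1.4 -2.7] w0.571 g63.0 j5,j6 [1.33 0.37]
```

Emit:
move_arm([
  [[45,0.025,-0.004,0,0],[45,0.023,-0.004,0,0],[45,0,0,0.025,0],[45,0,0,0.025,0],[45,0,0,0,0]],
])

```text
time: 16.08
tool_pos: [0.5663, 0.3009, 0.1354]
tool_rot: [-0.001, 0.723, 0.691, -0.003]
contact_force: [0.5, 0.2, -4.5]
gripper_width: 0.573
grasp_force: 63.1
```

Emit:
move_arm([
  [[45,0,0,0.003,0],[45,0,0,0.003,0],[45,0,0,0,0]],
])

```text
time: 16.33
tool_pos: [0.5681, 0.3012, 0.1358]
tool_rot: [-0.0, 0.723, 0.691, -0.001]
contact_force: [0.5, -0.1, -3.1]
gripper_width: 0.579
grasp_force: 63.1
```

```bash
python3 -c "
from h import *
go(.5666,.3048,.1347,-.042)"
```

```text
t16.33 pos [0.5681 0.3012 0.1358] turn(deg tool z) -0.25 = -0.041 units shift mm [ 3.5 -1.6  1.1] units [ 0.0059 -0.0027  0.0018] F [ 0.5 -0.1 -3.1] w0.579 g63.1 j5,j6 [1.28 0.42]
```

Emit:
move_arm([
  [[45,0.006,-0.002,0.002,0],[45,0,0,0.002,0],[45,0,0,0,0]],
])

```text
time: 16.58
tool_pos: [0.5674, 0.3061, 0.1349]
tool_rot: [-0.0, 0.723, 0.691, 0.001]
contact_force: [-0.9, 1.1, -0.9]
gripper_width: 0.574
grasp_force: 63.6
```

Emit:
move_arm([
  [[45,0,0,0.001,0],[45,0,0,0,0]],
])

```text
time: 16.75
tool_pos: [0.5674, 0.3062, 0.1348]
tool_rot: [-0.0, 0.723, 0.691, 0.001]
contact_force: [-2.9, 1.7, 4.1]
gripper_width: 0.575
grasp_force: 64.0
```

Emit:
move_arm([
  [[60,0,0,0,0],[65,0,0,0,0],[75,0,0,0,0],[100,0,0,0,0],[100,0,0,0,0]],
])

```text
time: 17.17
tool_pos: [0.5673, 0.3053, 0.1332]
tool_rot: [0.0, 0.723, 0.691, -0.0]
contact_force: [-0.3, 0.3, 0.6]
gripper_width: 0.992
grasp_force: 0.0
```

Emit:
move_arm([
  [[100,0,0,-0.03,0],[100,0,0,-0.05,0],[100,0,0,-0.05,0],[100,0,0,-0.05,0],[100,0,0,0,0]],
])

```text
time: 17.58
tool_pos: [0.5703, 0.3067, 0.25]
tool_rot: [0.003, 0.723, 0.691, 0.006]
contact_force: [1.1, 0.5, 1.2]
gripper_width: 0.999
grasp_force: 0.0
```

```bash
python3 -c "
from h import *
go(.5022,-.1385,.24,1.468+np.pi/2);snap('scene','s7.png');snap('top','t7.png')"
```

```text
t17.58 pos [0.5703 0.3067 0.25  ] turn(deg tool z) 3.28 = 0.546 units shift mm [-449.8  -22.1   10. ] units [-0.7497 -0.0368  0.0167] F [1.1 0.5 1.2] w0.999 g0.0 j5,j6 [1.46 0.42]
```

View pics/s7.png

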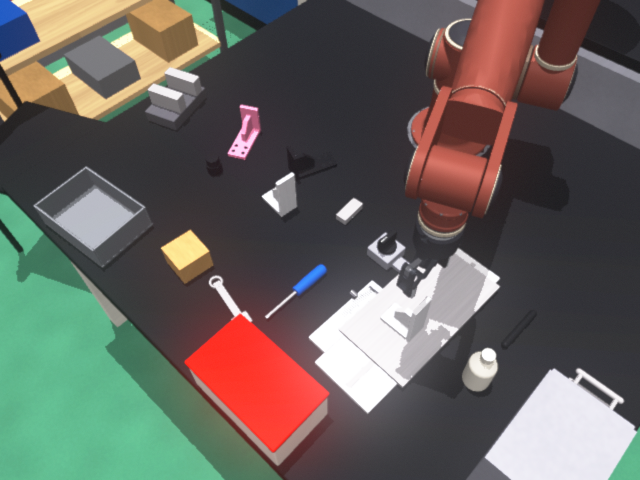

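Emit:
move_arm([
  [[100,0,0,0,0.55],[100,-0.057,-0.003,0,0],[100,-0.057,-0.003,0,0],[100,-0.057,-0.003,0,0],[100,-0.057,-0.003,0,0]],
])

```text
time: 18.1
tool_pos: [0.5445, 0.1688, 0.2389]
tool_rot: [-0.001, 0.742, 0.67, -0.002]
contact_force: [0.3, -0.5, -0.4]
gripper_width: 0.999
grasp_force: 0.0
```

Emit:
move_arm([
  [[100,-0.057,-0.003,0,0],[100,-0.057,-0.003,0,0],[100,-0.057,-0.003,0,0],[100,-0.057,-0.003,0,0],[100,-0.057,-0.003,0,0]],
])

```text
time: 18.52
tool_pos: [0.5179, -0.0004, 0.2392]
tool_rot: [-0.001, 0.743, 0.67, -0.001]
contact_force: [1.1, 0.5, 0.1]
gripper_width: 0.997
grasp_force: 0.0
```

Emit:
move_arm([
  [[100,-0.057,-0.003,0,0],[100,-0.057,-0.003,0,0],[100,-0.04,-0.003,0,0],[100,0,0,0,0]],
])

```text
time: 18.85
tool_pos: [0.5029, -0.0937, 0.2393]
tool_rot: [-0.001, 0.744, 0.668, -0.001]
contact_force: [-0.1, 0.2, -0.7]
gripper_width: 0.998
grasp_force: 0.0
```

```bash
python3 -c "
from h import *
for f in('s6','s7'):
    m=cv2.imread('pics/%s.png'%f)[165:222,258:303].min(2)>110; y,x=np.nonzero(m); print(f,x.mean(),y.mean(),x.min(),x.max(),y.min(),y.max())
go(.5022,-.1385,.111,1.468+np.pi/2)"
```

```text
s6 24.242117117117118 29.89527027027027 4 37 7 50
s7 24.185918591859185 29.76787678767877 4 38 7 51
t18.85 pos [ 0.5029 -0.0937  0.2393] turn(deg tool z) -0.30 = -0.050 units shift mm [-44.6   3.8 128.3] units [-0.0743  0.0064  0.2138] F [-0.1  0.2 -0.7] w0.998 g0.0 j5,j6 [ 1.47 -0.22]
```

Emit:
move_arm([
  [[100,-0.038,0.003,0,-0.05],[100,-0.037,0.003,0,0],[100,0,0,0,0],[100,0,0,0.03,0],[100,0,0,0.03,0]],
])

```text
time: 19.27
tool_pos: [0.5039, -0.1351, 0.2049]
tool_rot: [0.0, 0.741, 0.672, 0.0]
contact_force: [-0.9, -0.3, -1.7]
gripper_width: 1.002
grasp_force: 0.0
```

```bash
python3 -c "
from h import *
go(.5022,-.1385,.111,1.468+np.pi/2)"
```

```text
t19.27 pos [ 0.5039 -0.1351  0.2049] turn(deg tool z) 0.26 = 0.043 units shift mm [-3.5 -1.4 93.9] units [-0.0059 -0.0023  0.1566] F [-0.9 -0.3 -1.7] w1.002 g0.0 j5,j6 [ 1.4  -0.31]
```

Emit:
move_arm([
  [[100,-0.006,-0.002,0.03,0.04],[100,0,0,0.03,0],[100,0,0,0.03,0],[100,0,0,0.03,0],[100,0,0,0.02,0]],
])

```text
time: 19.68
tool_pos: [0.5005, -0.1372, 0.118]
tool_rot: [-0.002, 0.742, 0.67, -0.001]
contact_force: [-0.3, -0.3, -0.4]
gripper_width: 1.001
grasp_force: 0.0
```

Emit:
move_arm([
  [[100,0,0,0,0],[70,0,0,0,0],[45,0,0,0,0],[45,0,0,0,0],[45,0,0,0,0]],
])

```text
time: 20.1
tool_pos: [0.5029, -0.1391, 0.1233]
tool_rot: [0.001, 0.742, 0.67, 0.001]
contact_force: [-0.8, 1.8, 4.0]
gripper_width: 0.565
grasp_force: 62.7
```

Emit:
move_arm([
  [[45,0,0,0,0],[45,0,0,0,0]],
])

```text
time: 20.27
tool_pos: [0.5029, -0.1391, 0.1232]
tool_rot: [0.001, 0.742, 0.67, 0.001]
contact_force: [-2.0, 2.1, 5.8]
gripper_width: 0.569
grasp_force: 62.9
```

```bash
python3 -c "
from h import *
go(.5022,-.1385,.111,1.468+np.pi/2)"
```

```text
t20.27 pos [ 0.5029 -0.1391  0.1232] turn(deg tool z) 0.04 = 0.006 units shift mm [ 0.5 -0.8 12.2] units [ 0.0009 -0.0013  0.0204] F [-2.   2.1  5.8] w0.569 g62.9 j5,j6 [ 1.24 -0.31]
```

Emit:
move_arm([
  [[45,0,0,-0.02,0],[45,0,0,-0.05,0],[45,0,0,-0.05,0],[45,0,0,-0.05,0],[45,0,0,-0.02,-0.5]],
])

```text
time: 20.68
tool_pos: [0.5034, -0.1396, 0.2406]
tool_rot: [0.003, 0.724, 0.69, 0.001]
contact_force: [1.0, -0.6, -2.5]
gripper_width: 0.567
grasp_force: 63.4
```

Emit:
move_arm([
  [[45,0,0,0,0]],
])

```text
time: 20.77
tool_pos: [0.5038, -0.1398, 0.2404]
tool_rot: [0.004, 0.724, 0.69, 0.002]
contact_force: [0.4, -0.6, -2.5]
gripper_width: 0.566
grasp_force: 63.4
```

```bash
python3 -c "
from h import *
go(.447,.3114,.226,-.042)"
```

```text
t20.77 pos [ 0.5038 -0.1398  0.2404] turn(deg tool z) -0.40 = -0.066 units shift mm [448.4 -75.7  14.4] units [ 0.7474 -0.1262  0.0239] F [ 0.4 -0.6 -2.5] w0.566 g63.4 j5,j6 [ 1.45 -0.36]
```

Emit:
move_arm([
  [[45,0.02,-0.003,0,-0.06],[45,0.045,-0.008,0,0],[45,0.045,-0.008,0,0],[45,0.045,-0.008,0,0],[45,0.045,-0.008,0,0]],
])

```text
time: 21.18
tool_pos: [0.4844, -0.0162, 0.2325]
tool_rot: [-0.002, 0.723, 0.691, -0.001]
contact_force: [1.3, -0.7, -3.1]
gripper_width: 0.568
grasp_force: 63.3
```

Emit:
move_arm([
  [[45,0.045,-0.008,0,0],[45,0.045,-0.008,0,0],[45,0.045,-0.008,0,0],[45,0.045,-0.008,0,0],[45,0.045,-0.008,0,0]],
])

```text
time: 21.6
tool_pos: [0.4661, 0.1195, 0.2326]
tool_rot: [-0.002, 0.723, 0.691, -0.002]
contact_force: [-0.1, -1.2, -3.3]
gripper_width: 0.573
grasp_force: 63.3
```

Emit:
move_arm([
  [[45,0.045,-0.008,0,0],[45,0.045,-0.008,0,0],[45,0.045,-0.007,0,0],[45,0.045,-0.007,0,0],[45,0.045,-0.007,0,0]],
])

```text
time: 22.02
tool_pos: [0.4497, 0.2549, 0.2325]
tool_rot: [-0.001, 0.722, 0.691, -0.002]
contact_force: [1.7, -0.9, -3.5]
gripper_width: 0.561
grasp_force: 63.3
```

Emit:
move_arm([
  [[45,0.045,-0.007,0,0],[45,0.045,-0.007,0,0],[45,0,0,0,0]],
])

```text
time: 22.27
tool_pos: [0.4432, 0.3116, 0.2326]
tool_rot: [-0.002, 0.721, 0.693, -0.001]
contact_force: [-0.4, -1.2, -3.0]
gripper_width: 0.57
grasp_force: 63.3
```

```bash
python3 -c "
from h import *
go(.447,.3114,.149,-.042)"
```

```text
t22.27 pos [0.4432 0.3116 0.2326] turn(deg tool z) 0.12 = 0.020 units shift mm [ 0.   3.9 83.6] units [0.     0.0064 0.1393] F [-0.4 -1.2 -3. ] w0.570 g63.3 j5,j6 [1.44 0.51]
```

Emit:
move_arm([
  [[45,0,0.006,0.03,0],[45,0,0,0.03,0],[45,0,0,0.03,0],[45,0,0,0.03,0],[45,0,0,0.015,0]],
])

```text
time: 22.68
tool_pos: [0.4464, 0.3065, 0.1492]
tool_rot: [-0.001, 0.722, 0.691, -0.004]
contact_force: [-1.8, 0.3, -3.9]
gripper_width: 0.568
grasp_force: 63.2
```

Emit:
move_arm([
  [[45,0,0,0,0],[45,0,0,0,0]],
])

```text
time: 22.85
tool_pos: [0.4484, 0.3074, 0.153]
tool_rot: [-0.0, 0.722, 0.691, -0.001]
contact_force: [-0.3, -0.4, -1.9]
gripper_width: 0.567
grasp_force: 63.2
```

```bash
python3 -c "
from h import *
go(.447,.3114,.146,-.042)"
```

```text
t22.85 pos [0.4484 0.3074 0.153 ] turn(deg tool z) -0.10 = -0.016 units shift mm [ 3.9 -1.6  7. ] units [ 0.0066 -0.0027  0.0117] F [-0.3 -0.4 -1.9] w0.567 g63.2 j5,j6 [1.3  0.51]
```

Emit:
move_arm([
  [[45,0.006,0,0.006,0],[45,0,0,0.003,0],[45,0,0,0,0]],
])

```text
time: 23.1
tool_pos: [0.4499, 0.3117, 0.1496]
tool_rot: [0.0, 0.722, 0.692, 0.001]
contact_force: [-0.7, -0.7, -2.7]
gripper_width: 0.565
grasp_force: 63.3
```

Emit:
move_arm([
  [[45,0,0,0.002,0],[45,0,0,0,0]],
])

```text
time: 23.27
tool_pos: [0.4498, 0.3115, 0.1481]
tool_rot: [0.0, 0.722, 0.692, 0.0]
contact_force: [-1.3, -1.0, -3.1]
gripper_width: 0.566
grasp_force: 63.3
```

Emit:
move_arm([
  [[45,0,0,0.0025,0],[45,0,0,0,0]],
])

```text
time: 23.43
tool_pos: [0.4496, 0.3114, 0.1462]
tool_rot: [0.0, 0.722, 0.692, 0.0]
contact_force: [0.6, -0.3, -2.6]
gripper_width: 0.566
grasp_force: 63.3
```

Emit:
move_arm([
  [[45,0,0,0.0015,0],[45,0,0,0,0]],
])

```text
time: 23.6
tool_pos: [0.4497, 0.3117, 0.1459]
tool_rot: [-0.0, 0.722, 0.692, 0.0]
contact_force: [-1.0, 1.5, -0.7]
gripper_width: 0.566
grasp_force: 63.6
```

Emit:
move_arm([
  [[60,0,0,0,0],[65,0,0,0,0],[75,0,0,0,0],[100,0,0,0,0],[100,0,0,0,0]],
])

```text
time: 24.02
tool_pos: [0.4498, 0.3114, 0.1457]
tool_rot: [0.0, 0.722, 0.692, 0.0]
contact_force: [0.8, -0.1, 0.3]
gripper_width: 0.992
grasp_force: 0.0
```

Emit:
move_arm([
  [[100,0,0,-0.03,0],[100,0,0,-0.05,0],[100,0,0,-0.05,0],[100,0,0,-0.04,0],[100,0,0,0,0]],
])

```text
time: 24.43
tool_pos: [0.4523, 0.3127, 0.2546]
tool_rot: [0.002, 0.722, 0.692, 0.005]
contact_force: [-0.1, 0.3, 1.9]
gripper_width: 1.003
grasp_force: 0.0
```

Emit:
move_arm([
  [[100,-0.045,0.03,0,0],[100,-0.045,0.03,0,0],[100,-0.045,0.03,0,0],[100,-0.045,0.03,0,0],[100,-0.045,0.03,0,0]],
])

```text
time: 24.85
tool_pos: [0.5341, 0.1712, 0.2469]
tool_rot: [-0.0, 0.722, 0.692, -0.0]
contact_force: [-0.2, -1.1, -0.7]
gripper_width: 1.001
grasp_force: 0.0
```

Emit:
move_arm([
  [[100,-0.045,0.03,0,0],[100,0,0,0.04,0],[100,0,0,0.04,0],[100,0,0,0,0],[100,0,0,0,0]],
])

```text
time: 25.27
tool_pos: [0.5492, 0.1445, 0.1973]
tool_rot: [-0.001, 0.722, 0.692, -0.002]
contact_force: [0.6, 0.6, 0.2]
gripper_width: 0.999
grasp_force: 0.0
```

```bash
python3 -c "
from h import *
import pickle
go(.56,.15,.2,-.042); c=cal('wrist'); pickle.dump(c,open('w2.pkl','wb')); w=snap('wrist','w2.png'); s=snap('scene','s8.png')
for p in((.542,.177,.02),(.582,.156,.02),(.436,.13,.077)): print(proj(c,p))
t=snap('top','t8.png')
a=cv2.resize(s[270:350,370:450,::-1],(300,300)); 
cv2.imwrite('pics/mix.png',np.hstack([cv2.resize(w[:,:,::-1],(500,375)),np.vstack([a,np.zeros((75,300,3),np.uint8)])]))"
```

```text
t25.27 pos [0.5492 0.1445 0.1973] turn(deg tool z) -0.09 = -0.016 units shift mm [ 5.9 10.6 -2.7] units [ 0.0098  0.0176 -0.0045] F [0.6 0.6 0.2] w0.999 g0.0 j5,j6 [1.38 0.17]
(np.float64(309.5418640976474), np.float64(183.59313332695376))
(np.float64(363.6974146581351), np.float64(209.17110959890547))
(np.float64(146.18735552489372), np.float64(276.09038243702474))
```

```bash
python3 -c "
from h import *
w=cv2.imread('pics/w2.png'); s=cv2.imread('pics/s8.png')
a=cv2.resize(w[145:235,270:395],(500,360),interpolation=cv2.INTER_CUBIC); b=cv2.resize(s[250:370,350:450],(300,360)); k=cv2.resize(w[:400,100:600],(300,240))
r=np.zeros((600,800,3),np.uint8); r[:360,:500]=a; r[:360,500:]=b; r[360:,:300]=k; cv2.imwrite('pics/mix2.png',r)"
```

```text
(no output)
```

View pics/mix2.png

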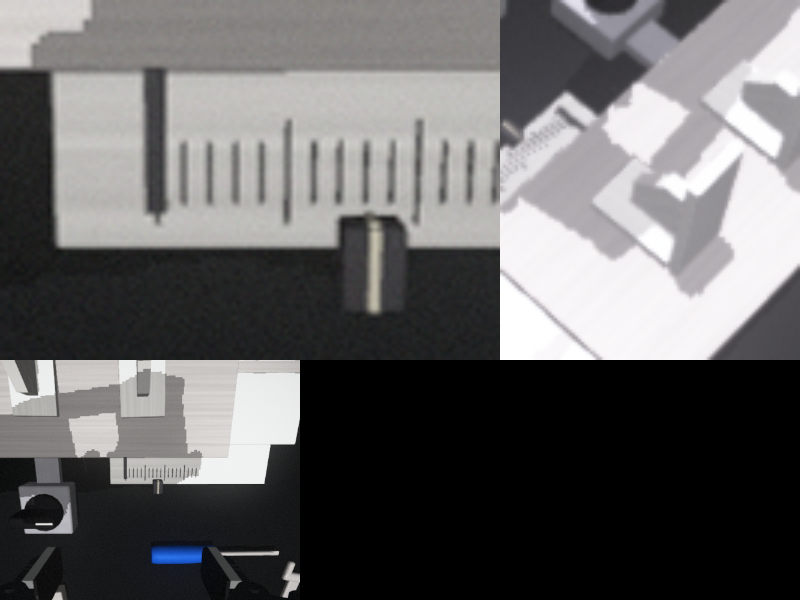

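```bash
python3 -c "
from h import *
import pickle
c=pickle.load(open('w2.pkl','rb')); print(-c[3].T@c[4])
q=lambda a,b,z: ray(c,270+(a-1.5)/4,145+(b-1.5)/4,z)
e=np.array([np.cos(.042),-np.sin(.042),0])
for z in(.012,.016,.02,.025):
  p,m=q(155,213,z),q(374,265,z); print(z,p,m,(m-p)@e,np.linalg.norm(q(145,190,z)-q(165,190,z)), (q(418,165,z)-q(287,165,z))@e, 'yaw',np.arctan2(*(q(500,247,z)-q(60,247,z))[1::-1]))
k=ray(c,100+43*5/3-1,(513-360)*5/3,.077); print('knob',k)
go(.436,.13,.2,1.529)
"
```

```text
[0.55243359 0.21831198 0.31351775]
0.012 [0.54027451 0.16492508 0.012     ] [0.58234806 0.15297005 0.012     ] 0.04253840770085513 0.003841449832794794 0.025012631171435068 yaw -0.04116353812531619
0.016 [0.54043581 0.16563332 0.016     ] [0.58195121 0.15383689 0.016     ] 0.04197408393739408 0.0037904883242672795 0.024680808169126395 yaw -0.04116353812531641
0.02 [0.54059712 0.16634157 0.02      ] [0.58155435 0.15470373 0.02      ] 0.041409760173933156 0.0037395268157398767 0.024348985166817837 yaw -0.04116353812531664
0.025 [0.54079875 0.16722687 0.025     ] [0.58105829 0.15578728 0.025     ] 0.04070435546960698 0.003675824930080705 0.02393420641393203 yaw -0.04116353812531633
knob [0.45394537 0.14358965 0.077     ]
t25.42 pos [0.5512 0.1453 0.2012] turn(deg tool z) 89.95 = 14.991 units shift mm [-114.4   20.1    1.2] units [-0.1907  0.0335  0.002 ] F [ 0.2 -0.1  0.5] w1.001 g0.0 j5,j6 [1.38 0.17]
```

Run:
```python
from h import *
import pickle
c=pickle.load(open('w2.pkl','rb')); t=cal('top')
top=[(305,367),(384,374),(380,452),(298,447)]
p=np.array([ray(t,a/2.9+145-.33,b/2.9+160-.33,.032)[:2] for a,b in top]); print(p.round(4).tolist(),p.mean(0))
# wrist: dark knob blob and housing
w=cv2.imread('pics/w2.png'); g=cv2.cvtColor(w,cv2.COLOR_BGR2GRAY)
r=g[180:310,110:240]; m=(r>75).astype(np.uint8)
cs,_=cv2.findContours(cv2.morphologyEx(m,cv2.MORPH_CLOSE,np.ones((3,3))),cv2.RETR_EXTERNAL,cv2.CHAIN_APPROX_SIMPLE)
k=max(cs,key=cv2.contourArea); print(cv2.boundingRect(k),cv2.contourArea(k))
for a,b in ((19,487),(70,484),(76,533),(24,535)): print(ray(c,100+a*5/3,(b-360)*5/3,.032)[:2].round(4))
# disc circle in wrist at z=.043: centre (45,513)?
cir=cv2.HoughCircles(cv2.medianBlur(g[180:310,110:240],3),cv2.HOUGH_GRADIENT,1,50,param1=80,param2=15,minRadius=24,maxRadius=45); print(cir)
if cir is not None: print(ray(c,110+cir[0,0,0],180+cir[0,0,1],.043))
```

```text
[[0.4731, 0.1615], [0.4693, 0.0978], [0.4068, 0.0985], [0.4089, 0.1639]] [0.43953979 0.13042284]
(21, 30, 91, 80) 3066.0
[0.4118 0.1636]
[0.4742 0.1648]
[0.4744 0.1006]
[0.4068 0.1005]
[[[62.5 74.5 31.9]]]
[0.44117386 0.13317357 0.043     ]
```

Emit:
move_arm([
  [[50,0,0,0,-1],[50,0,0,0,-1],[50,0,0,0,-1],[50,0,0,0,-1],[50,0,0,0,-1]],
])

```text
time: 25.83
tool_pos: [0.5512, 0.1454, 0.2015]
tool_rot: [0.001, 0.516, 0.857, 0.001]
contact_force: [0.2, -0.2, 0.0]
gripper_width: 0.5
grasp_force: 0.0
```

Emit:
move_arm([
  [[50,0,0,0,-1],[50,0,0,0,-1],[50,0,0,0,-1],[50,0,0,0,-1],[50,0,0,0,-1]],
])

```text
time: 26.25
tool_pos: [0.5513, 0.1454, 0.2016]
tool_rot: [0.002, 0.277, 0.961, 0.001]
contact_force: [-0.0, -0.1, 0.6]
gripper_width: 0.499
grasp_force: 0.0
```

Emit:
move_arm([
  [[50,0,0,0,-1],[50,0,0,0,-1],[50,0,0,0,-1],[50,0,0,0,-1],[50,0,0,0,-1]],
])

```text
time: 26.67
tool_pos: [0.5512, 0.1454, 0.2016]
tool_rot: [0.002, 0.019, 1.0, 0.0]
contact_force: [-0.1, -0.0, 0.1]
gripper_width: 0.496
grasp_force: 0.0
```

```bash
python3 -c "
from h import *
go(.4405,.132,.2,1.529)"
```

```text
t26.67 pos [0.5512 0.1454 0.2016] turn(deg tool z) 0.26 = 0.043 units shift mm [110.1 -18.    1.6] units [ 0.1835 -0.0301  0.0026] F [-0.1 -0.   0.1] w0.496 g0.0 j5,j6 [ 1.38 -1.41]
```

Emit:
move_arm([
  [[50,0.06,-0.01,0,0.04],[50,0.06,-0.01,0,0],[50,0.06,-0.01,0,0],[50,0,0,0,0],[50,0,0,0,0]],
])

```text
time: 27.08
tool_pos: [0.4409, 0.1322, 0.2007]
tool_rot: [0.002, 0.023, 1.0, 0.0]
contact_force: [-0.5, -0.1, 0.5]
gripper_width: 0.501
grasp_force: 0.0
```

```bash
python3 -c "
from h import *
go(.4405,.132,.12,1.529)"
```

```text
t27.08 pos [0.4409 0.1322 0.2007] turn(deg tool z) -0.27 = -0.045 units shift mm [ 0.4 -0.2 80.7] units [ 0.0006 -0.0004  0.1345] F [-0.5 -0.1  0.5] w0.501 g0.0 j5,j6 [ 1.41 -1.39]
```

Emit:
move_arm([
  [[50,0,0,0.03,0],[50,0,0,0.03,0],[50,0,0,0.03,0],[50,0,0,0.03,0],[50,0,0,0.03,0]],
])

```text
time: 27.5
tool_pos: [0.4441, 0.1323, 0.1105]
tool_rot: [0.002, 0.024, 1.0, 0.0]
contact_force: [0.0, 0.3, 0.7]
gripper_width: 0.5
grasp_force: 0.0
```

Emit:
move_arm([
  [[50,0,0,0.03,0],[50,0,0,0,0],[50,0,0,0,0]],
])

```text
time: 27.75
tool_pos: [0.4426, 0.1321, 0.0918]
tool_rot: [-0.0, 0.024, 1.0, -0.0]
contact_force: [0.4, 0.5, -0.4]
gripper_width: 0.499
grasp_force: 0.0
```

```bash
python3 -c "
from h import *
go(.4405,.132,.077,1.529)"
```

```text
t27.75 pos [0.4426 0.1321 0.0918] turn(deg tool z) -0.32 = -0.053 units shift mm [ 2.1 -0.2 14.8] units [ 0.0035 -0.0003  0.0247] F [ 0.4  0.5 -0.4] w0.499 g0.0 j5,j6 [ 1.2  -1.39]
```

Emit:
move_arm([
  [[50,0.003,0,0.013,0],[50,0,0,0.011,0],[50,0,0,0,0],[50,0,0,0,0]],
])

```text
time: 28.08
tool_pos: [0.44, 0.132, 0.0771]
tool_rot: [0.0, 0.024, 1.0, 0.0]
contact_force: [-0.1, 0.6, -0.0]
gripper_width: 0.499
grasp_force: 0.0
```

Emit:
move_arm([
  [[20,0,0,0,0],[10,0,0,0,0],[5,0,0,0,0],[5,0,0,0,0],[5,0,0,0,0]],
])

```text
time: 28.5
tool_pos: [0.4403, 0.1317, 0.0776]
tool_rot: [0.0, 0.024, 1.0, -0.0]
contact_force: [-1.8, -2.5, 5.3]
gripper_width: 0.15
grasp_force: 59.8
```

```bash
python3 -c "
from h import *
go(.4405,.132,.077,1.529)"
```

```text
t28.50 pos [0.4403 0.1317 0.0776] turn(deg tool z) -0.32 = -0.053 units shift mm [-0.2  0.4  0.6] units [-0.0003  0.0006  0.0011] F [-1.8 -2.5  5.3] w0.150 g59.8 j5,j6 [ 1.17 -1.39]
```

Emit:
move_arm([
  [[5,0,0,0,0.3],[5,0,0,0,0.7],[5,0,0,0,1],[5,0,0,0,1],[5,0,0,0,1]],
])

```text
time: 28.92
tool_pos: [0.4403, 0.1315, 0.0777]
tool_rot: [0.0, 0.233, 0.972, -0.001]
contact_force: [-1.4, -3.2, 5.0]
gripper_width: 0.151
grasp_force: 59.9
```

Emit:
move_arm([
  [[5,0,0,0,1],[5,0,0,0,1],[5,0,0,0,1],[5,0,0,0,1],[5,0,0,0,1]],
])

```text
time: 29.33
tool_pos: [0.4402, 0.1314, 0.0776]
tool_rot: [0.0, 0.477, 0.879, -0.001]
contact_force: [-2.7, -4.0, 6.1]
gripper_width: 0.152
grasp_force: 60.0
```

```bash
python3 -c "
from h import *
go(.4405,.132,.077,1.529); print(yy(state()))"
```

```text
t29.33 pos [0.4402 0.1314 0.0776] turn(deg tool z) -54.60 = -9.099 units shift mm [-0.3  0.6  0.6] units [-0.0005  0.001   0.001 ] F [-2.7 -4.   6.1] w0.152 g60.0 j5,j6 [ 1.17 -0.45]
0.5761136775103661
```

Forces small; continue by another 17.5 rows (105°).

Emit:
move_arm([
  [[5,0,0,0,1],[5,0,0,0,1],[5,0,0,0,1],[5,0,0,0,1],[5,0,0,0,1]],
])

```text
time: 29.75
tool_pos: [0.44, 0.1313, 0.0776]
tool_rot: [0.001, 0.688, 0.725, -0.001]
contact_force: [-3.1, -4.7, 6.6]
gripper_width: 0.147
grasp_force: 60.1
```

Emit:
move_arm([
  [[5,0,0,0,1],[5,0,0,0,1],[5,0,0,0,1],[5,0,0,0,1],[5,0,0,0,1]],
])

```text
time: 30.17
tool_pos: [0.4399, 0.1314, 0.0776]
tool_rot: [0.001, 0.853, 0.523, -0.001]
contact_force: [-3.7, -4.3, 6.7]
gripper_width: 0.151
grasp_force: 60.2
```

Emit:
move_arm([
  [[5,0,0,0,1],[5,0,0,0,1],[5,0,0,0,1],[5,0,0,0,1],[5,0,0,0,1]],
])

```text
time: 30.58
tool_pos: [0.4397, 0.1314, 0.0776]
tool_rot: [0.001, 0.959, 0.284, -0.001]
contact_force: [-4.3, -4.2, 7.2]
gripper_width: 0.151
grasp_force: 60.2
```

Emit:
move_arm([
  [[5,0,0,0,1],[5,0,0,0,1],[5,0,0,0,0.5],[5,0,0,0,0],[5,0,0,0,0]],
])

```text
time: 31.0
tool_pos: [0.4397, 0.1315, 0.0776]
tool_rot: [0.0, 0.987, 0.159, -0.001]
contact_force: [-3.9, -3.6, 7.5]
gripper_width: 0.153
grasp_force: 60.2
```

Run:
```python
from h import *
go(.4405,.132,.077,1.529); print(yy(state()))
c=cal('wrist'); w=snap('wrist','w3.png'); t=snap('top','t9.png'); s=snap('scene','s9.png'); ct=cal('top'); cs=cal('scene')
for n,k in(('wrist',c),('top',ct),('scene',cs)): print(n,[np.round(proj(k,p),1) for p in((.5405,.166,.018),(.5818,.154,.018))])
```

```text
t31.00 pos [0.4397 0.1315 0.0776] turn(deg tool z) 20.65 = 3.441 units shift mm [ 0.8 -0.5  0.6] units [ 0.0013 -0.0008  0.001 ] F [-3.9 -3.6  7.5] w0.153 g60.2 j5,j6 [1.17 1.38]
-1.2522175362674999
wrist [array([317.5,  37.7]), array([382.3, -66.8])]
top [array([249.9, 258.9]), array([255.8, 242. ])]
scene [array([368.8, 286.2]), array([352.6, 294.8])]
```

Emit:
move_arm([
  [[5,0,0,0,0.9],[5,0,0,0,0.9],[5,0,0,0,0],[5,0,0,0,0],[5,0,0,0,0]],
])

```text
time: 31.57
tool_pos: [0.4397, 0.1316, 0.0776]
tool_rot: [0.0, 0.998, 0.065, -0.001]
contact_force: [-3.6, -3.4, 8.2]
gripper_width: 0.155
grasp_force: 60.2
```

```bash
python3 -c "
from h import *
print(yy(state()))"
```

```text
-1.44066959231204
```

Emit:
move_arm([
  [[20,0,0,0,0],[30,0,0,0,0],[50,0,0,0,0],[50,0,0,0,0],[50,0,0,-0.03,0]],
])

```text
time: 31.98
tool_pos: [0.4371, 0.1317, 0.0915]
tool_rot: [0.0, 0.998, 0.065, -0.004]
contact_force: [-0.9, 0.3, 0.1]
gripper_width: 0.503
grasp_force: 0.0
```

Emit:
move_arm([
  [[50,0,0,-0.05,0],[50,0,0,-0.05,0],[50,0,0,-0.05,0],[50,0,0,-0.02,0],[50,0,0,0,0]],
])

```text
time: 32.4
tool_pos: [0.4421, 0.1323, 0.2009]
tool_rot: [-0.0, 0.998, 0.065, 0.004]
contact_force: [0.1, -0.5, 0.5]
gripper_width: 0.5
grasp_force: 0.0
```

```bash
python3 -c "
from h import *
go(.56,.145,.2,-.042); print(yy(state()))"
```

```text
t32.40 pos [0.4421 0.1323 0.2009] turn(deg tool z) -80.12 = -13.353 units shift mm [ 17.6 117.3   0.9] units [0.0293 0.1954 0.0015] F [ 0.1 -0.5  0.5] w0.500 g0.0 j5,j6 [1.41 1.57]
-1.440299405000996
```

Emit:
move_arm([
  [[50,0,0,0,-1],[50,0,0,0,-1],[50,0,0,0,-1],[50,0,0,0,-1],[50,0,0,0,-1]],
])

```text
time: 32.82
tool_pos: [0.4388, 0.1318, 0.1942]
tool_rot: [-0.0, 0.946, 0.324, -0.002]
contact_force: [-0.5, -0.1, -0.5]
gripper_width: 0.501
grasp_force: 0.0
```

Emit:
move_arm([
  [[50,0,0,0,-1],[50,0,0,0,-1],[50,0,0,0,-1],[50,0,0,0,-1],[50,0,0,0,-1]],
])

```text
time: 33.23
tool_pos: [0.4388, 0.1318, 0.1941]
tool_rot: [-0.001, 0.83, 0.558, -0.002]
contact_force: [-0.1, -0.1, 0.4]
gripper_width: 0.499
grasp_force: 0.0
```

Emit:
move_arm([
  [[50,0,0,0,-1],[50,0,0,0,-1],[50,0,0,0,-1],[50,0,0,0,-0.35],[50,0,0.045,0,0]],
])

```text
time: 33.65
tool_pos: [0.4632, 0.1311, 0.1933]
tool_rot: [-0.002, 0.721, 0.693, -0.002]
contact_force: [0.6, -0.1, 0.2]
gripper_width: 0.501
grasp_force: 0.0
```

Emit:
move_arm([
  [[50,0.01,0.05,0,0],[50,0.01,0.05,0,0],[50,0.01,0.05,0,0],[50,0,0,0,0],[50,0,0,0,0]],
])

```text
time: 34.07
tool_pos: [0.5571, 0.1448, 0.1936]
tool_rot: [-0.002, 0.722, 0.692, -0.002]
contact_force: [-1.0, 0.1, -0.8]
gripper_width: 0.502
grasp_force: 0.0
```

Run:
```python
from h import *
import pickle
go(.56,.145,.2,-.042); c=cal('wrist'); w=snap('wrist','w4.png'); s=snap('scene','s10.png'); pickle.dump(c,open('w4.pkl','wb'))
u,v=map(int,proj(c,(.5816,.155,.018))); print(u,v)
w=w[:,:,::-1]; s=s[:,:,::-1]
x0,y0=u-60,v-60; print('crop',x0,y0)
a=cv2.resize(w[y0:y0+90,x0:x0+125],(500,360),interpolation=cv2.INTER_CUBIC)
r=np.zeros((600,800,3),np.uint8); r[:360,:500]=a; r[:360,500:]=cv2.resize(s[250:370,350:450],(300,360)); r[360:,:320]=cv2.resize(w,(320,240)); r[360:,320:640]=cv2.resize(s,(320,240)); cv2.imwrite('pics/mix3.png',r)
```

```text
t34.07 pos [0.5571 0.1448 0.1936] turn(deg tool z) -0.03 = -0.005 units shift mm [ 0.3  2.9 -6.4] units [ 0.0005  0.0048 -0.0107] F [-1.   0.1 -0.8] w0.502 g0.0 j5,j6 [1.37 0.17]
353 211
crop 293 151
```

View pics/mix3.png

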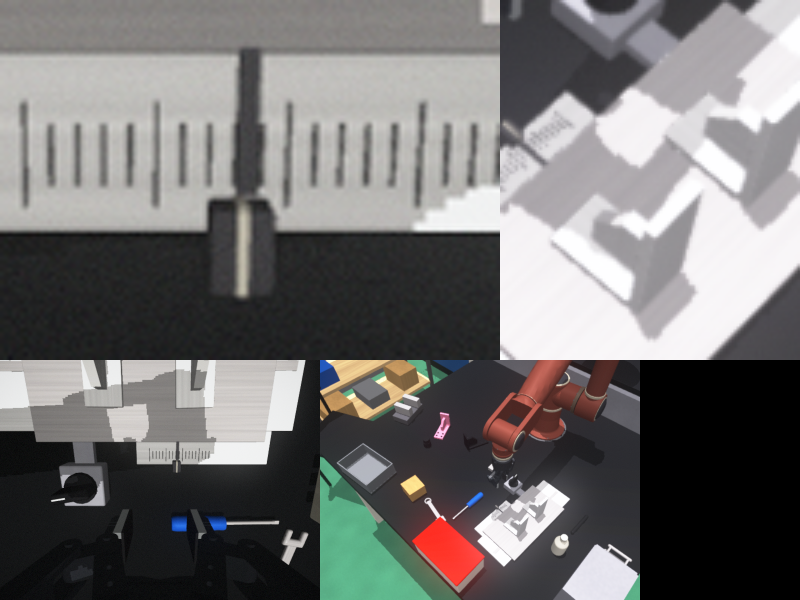

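Run:
```python
from h import *
g=cv2.imread('pics/w4.png').min(2).astype(int)
for v in(170,185,192,195,204,212,220): print(v,g[v,346:364].tolist())
```

```text
170 [190, 188, 191, 191, 191, 175, 123, 66, 72, 68, 68, 77, 141, 188, 188, 187, 190, 189]
185 [162, 180, 180, 182, 167, 114, 55, 65, 66, 67, 67, 60, 73, 139, 184, 182, 182, 183]
192 [184, 182, 186, 183, 156, 79, 58, 66, 66, 66, 65, 71, 105, 160, 184, 180, 183, 170]
195 [178, 176, 176, 180, 152, 83, 57, 63, 65, 63, 62, 58, 90, 156, 176, 180, 178, 159]
204 [50, 60, 60, 63, 59, 59, 106, 154, 148, 107, 59, 60, 61, 63, 62, 112, 172, 185]
212 [52, 62, 64, 61, 56, 67, 123, 170, 152, 100, 65, 66, 61, 67, 59, 49, 35, 35]
220 [55, 58, 64, 62, 59, 71, 128, 167, 148, 89, 62, 57, 63, 62, 57, 52, 36, 37]
```

```bash
python3 -c "
from h import *
print(job.job_done())"
```

```text
the job is handed in; nothing more can be done
None
```

I handed the job in at about 34 s: both brackets (only two were present) were tipped over their corners and stand side by side on the plate, and the last wrist picture puts the pointer about 0.5 mm from the clip's white line. The clip and the loose things I could see looked undisturbed, and the hand-in returned no verdict.

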